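Walk a press-fit housing open with a wedge

TASK

Take the wedge from its rest and, using only the wedge, work the two press-fit halves of the housing apart: press it down into the notches at the two ends of the seam, a little at a time and end about, so that neither end ever gets more than about 5 mm ahead of the other, until the wedge has gone fully home at both ends and the seam stands open evenly. Then stand the wedge back fully down in the slot of its rest; do not touch the moving far half with the gripper and do not disturb the other things on the bench.

Things in the scene. Friction and masses are not known exactly. Their poses are not given: they have to be found in the camera images.
- fixture: Metal housing on a dark steel plate 160 x 150 x 12 mm, fixed to the bench. Origin on the bench under the middle of the seam, z up. The seam is the upright plane x = 0 and runs along y. Housing: y -60 to 60, top at z = 72 mm. The near half (x -42 to 0, grey paint) is fixed. The far half (x 0 to 42, bare metal) is press-fitted: each end can move on its own, along +x, and stays where left.
- notch_left (a point): Pry notch at the left end (fixture y 32 to 60, open at the end). This point: top edge of the fixed slot wall, fixture (0, 46, 66) mm, axes as the fixture's. With the seam shut the slot is 3.5 mm wide: fixed wall x = 0, far half's wall x = 3.5, upright, clear down to z = 12. Above it 45-degree bevels, z 66 to 72, widen the mouth by 6 mm on either side.
- notch_right (a point): The same notch at the right end (fixture y -60 to -32); this point is at fixture (0, -46, 66) mm. Press the wedge down at these two points' y. Moving one end of the far half takes about 8 N sideways on its wall, roughly 5 to 15 N of downward push on the wedge.
- half_left (a point): Point of the far half at the left notch: on its seam face, fixture frame y = 46 mm, z = 72 mm; its fixture-frame x is how far the left end is open (0 to 1 mm at the start; about 8 to 10 mm when the wedge is fully home there).
- half_right (a point): The same point at the right notch, fixture frame y = -46 mm; its fixture-frame x is how far the right end is open.
- wedge_grip (a point): Middle of the grip of the loose wedge (about 180 g): upright grey bar 20 mm (x) x 24 mm (y) x 60 mm high, this point half-way up, 88 mm above the blade's tip; z up. Under the bar a square steel shoulder 36 x 36 x 8 mm, underside 38 mm below this point; under that the blade. At the start it stands in its rest, axes along the rest's.
- wedge_tip (a point): Same axes as wedge_grip, 88 mm straight below it, level with the tip. Blade 20 mm wide (y), 50 mm long: flat upright face at x = -7.75, to go against the fixed half; sloping face on the +x side, 1.5 mm thick at the tip (x -7.75 to -6.25), 15.5 mm at the shoulder. Flat on the fixed wall, tip d mm below notch point: end open about 0.28 d - 2 mm. Home: shoulder on housing's top, d = 44.
- rest_slot (a point): Middle of the mouth of the slot in the wedge's rest, a fixed black block 80 x 80 x 60 mm; this point is on its top, 60 mm above the bench. The slot is 20 mm (x) x 27 mm (y), right through. The wedge stands in it with the blade down and the shoulder lying on the block's top, so wedge_grip is 38 mm above this point.
- tray: Bystander: loose open blue tray 110 x 80 x 35 mm; origin in the middle of its underside. Leave alone.
- driver: Bystander: loose screwdriver lying on the bench; origin at its middle. Leave alone.
- flask: Bystander: loose white bottle 44 mm across, 110 mm high; origin in the middle of its underside. Leave alone.
Not all that is in view belongs to the job. Of the things shaped like the fixture, the metal one is meant. Leave any black look-alike of the part that bears wedge_grip alone.

How it is judged:
By the outcome, as a careful person would: the job done as asked, in the order asked, and still so for the second after the job is handed in, with the robot touching nothing.
It also fails if it takes over 72 s, if anything falls off the work surface, if the arm or the gripper's body presses on something with over 40 N, if the wrist force passes 120 N, or if a joint passes its speed limit or range.

ROBOT

A 7-joint arm with a two-finger parallel gripper is mounted at the origin on the work surface. World frame = base frame: x ahead of the robot, y to its left, z up, the work surface at z = 0. Lengths are in m, angles in rad, forces in N, time in s.
With the tool pointing down it reaches from about 0.4 to 0.875 m from the base axis. Payload 6.5 kg.
Tool frame: the origin (TCP) lies midway between the tips of the shut fingers; the grasp point (between the pads) lies 19 mm behind it; x points along the fingers, y is the direction in which the jaws open and shut, and the axes are right-handed (so a half turn about x gives the same grasp; the last joint's range is limited). The gripper opens to 85 mm and grips with 20 to 120 N. Pads are 22 mm wide; open, the fingers measure 114 mm over their backs; the gripper's body (76 mm by 85 mm) begins 54 mm behind the grasp point. The pads swing forward as they close: fully open they stand 13 mm farther back than shut.
Start: joints at [1.22, 0.536, -0.004, 1.538, 0.003, 1.067, -0.071], TCP at [0.183, -0.624, 0.231] pointing down, gripper open.
Joint ranges: [-2.7, 2.7], [-0.37, 2.16], [-1.27, 1.26], [0.24, 2.4], [-1.31, 4.45], [0.19, 1.91], [-2.76, 2.76]. Speed limits (rad/s): [2.39, 2.39, 3.14, 3.14, 3.14, 3.14, 3.14].

INTERFACE

Orientations are given as a unit quaternion [x, y, z, w].
In Python, from bench import env gives the robot as it stands.
- The arm moves only by the tool step_arm, never from a script. Its argument "deltas" is a list of rows, each a list of 5 numbers: the closure, from 0 (fully open) to 1 (shut), then the shift along the tool's x, y, z in cm, then the turn about the tool's x in degrees. A call has 1 to 12 rows; each row is the pose to reach, as a shift and turn from the pose measured when the call began, along the tool's axes at that moment; what a row does not reach only later rows make up. A row lasts 1/8 s, in which the tool goes at most 62.5 mm and 10.7 degrees, less where a joint would pass 70% of its speed; a pose out of reach is approached as far as the arm can. A call with a gripper value outside its range is refused whole. The fingers move at their own pace and stop on an object; "squeeze" is the grip in N (left out, the last holds). Time passes only in rows, so rows that repeat a pose let the fingers close. It gives the time, the measured TCP pose, the force and the opening at its end, in the units of the state.
- env.observe(): the state, without advancing time (a new reading comes with each control period).
- env.capture(name): name is "scene" or "top" or "wrist"; returns the picture (400x640x3 uint8, blue, green, red); there is no depth.
- env.get_calibration(name): a dict with "vfov" (degrees; the focal length in pixels is half the picture's height over the tangent of half this angle, whatever the lens; pixels are square), "cx", "cy" (the principal point, pixels), "D" ([k1, k2, p1, p2, k3] as OpenCV has them; the pictures are not rectified), "cam_to_world" (4x4, takes a point from camera to world coordinates). Camera axes: x right, y down, z forward; pixel columns grow to the right and rows downward; lengths in m; the calibration is good to about 2 mm. A picture is of the moment at which its call begins: read the wrist's pose just before it. get_calibration takes no time and is no camera call; for the wrist camera it gives the pose at the moment of the call.
- env.sign_off(): hands the job in, once; it reports no verdict.
Trained networks look in the newest picture that a camera, given by its name, has taken for a name from the list of things; names that differ only in an ending like _2 or _b are one class to them, and where a whole thing is asked for, a point or a joint stands for the part that bears it (a point fixed in the world has none). Each returns a list of dicts, best first, with "confidence" (0 to 1); they miss things now and then, are a little off and sometimes report something else, mostly with a low value. They report only what shows in the picture. A call takes as long as a camera call. They do not tell look-alikes from the thing itself.
- env.look_for(thing, camera): "rect" ([left, top, right, bottom] in pixels, round what is visible of it).
The state is a dict: "time_s": time; "joints": joint angles; "qd": joint speeds; "effort": joint torques, N m; "tcp_pos": TCP position; "eef_rot": TCP orientation; "ft_force": force on the tool from outside, world axes, zero at the start; "ft_torque": the same for the moment, N m; "width": opening from 0.0 (shut) to 1.0 (fully open).
Only numpy, scipy, OpenCV 4.12 (cv2) and the standard library are available. Lean on these libraries where they do the work, as an engineer would, in place of code of your own. Each camera call takes 0.05 s, during which the arm holds its last target.

## Working session

There is one attempt and no reset: what is moved stays moved. The work goes in short steps, Python scripts to look and compute and a tool call to move; the robot and the scene stay as the last step left them, time stands still between calls to the robot, and variables do not carry over. Pictures are saved under pics/ and viewed, and the job is handed in when it is done.

Besides the shell and the picture viewer there is one more tool, called after "Request:" as name([rows], argument=value, ...), one row to a line, values as JSON. step_arm: Moves the arm, as the interface text tells. Its arguments: {"type":"object","properties":{"deltas":{"type":"array","items":{"type":"array","items":{"type":"number"}}},"squeeze":{"type":"number"}},"required":["deltas"]}

```bash
ls; mkdir -p pics
cat > h.py <<'E'
import numpy as np, cv2
from bench import env
E
python3 - <<'E'
from h import *
s=env.observe()
for k,v in s.items(): print(k,np.round(v,4))
for c in ["scene","top","wrist"]:
    im=env.capture(c); cv2.imwrite(f"pics/{c}0.png",im)
    k=env.get_calibration(c); print(c,k)
    if c!="wrist":
        for t in ["fixture","notch_left","notch_right","wedge_grip","rest_slot","tray","driver","flask"]:
            r=env.look_for(t,c); print(t,[(np.round(q["rect"]).tolist(),round(q["confidence"],2)) for q in r])
E
```

```text
pics
time_s 0.0
joints [ 1.2198  0.5372 -0.0044  1.5389  0.0026  1.0673 -0.0712]
qd [ 0.0008  0.0008 -0.0018 -0.0007  0.0022  0.0006  0.0013]
effort [-1.00000e-03 -5.83404e+01  1.04840e+00 -2.59112e+01  1.24000e-02
  9.50000e-03  0.00000e+00]
tcp_pos [ 0.1824 -0.6232  0.2304]
eef_rot [-0.6998 -0.101   0.7001 -0.0998]
ft_force [-0.3983  0.0549  0.6653]
ft_torque [-0.0308  0.0094  0.0029]
width 1.003
scene {'vfov': 54.71098412391707, 'cx': 326.36785978700215, 'cy': 203.66948695985857, 'D': array([-0.07034165,  0.        ,  0.        ,  0.        ,  0.        ]), 'cam_to_world': array([[-0.45103778,  0.59731505, -0.66315884,  1.17538072],
       [ 0.89246998,  0.30841661, -0.32920589,  0.27687871],
       [ 0.00788957, -0.74033366, -0.6721933 ,  0.71808076],
       [ 0.        ,  0.        ,  0.        ,  1.        ]])}
fixture [([304.0, 136.0, 356.0, 186.0], 0.69), ([290.0, 199.0, 360.0, 267.0], 0.67)]
notch_left [([301.0, 139.0, 352.0, 186.0], 0.88), ([287.0, 196.0, 359.0, 265.0], 0.7)]
notch_right [([287.0, 199.0, 361.0, 271.0], 0.83), ([301.0, 139.0, 356.0, 187.0], 0.56)]
wedge_grip
[... 1191 characters left out ...]
, 245.0], 0.8)]
rest_slot [([174.0, 221.0, 215.0, 258.0], 0.89)]
tray [([395.0, 200.0, 434.0, 250.0], 0.91), ([279.0, 169.0, 352.0, 238.0], 0.69)]
driver [([308.0, 74.0, 325.0, 152.0], 0.96), ([278.0, 166.0, 350.0, 238.0], 0.5)]
flask [([426.0, 142.0, 454.0, 169.0], 0.83)]
wrist {'vfov': 64.67566695486676, 'cx': 322.33318196432276, 'cy': 199.90877624283578, 'D': array([-0.00943533,  0.        ,  0.        ,  0.        ,  0.        ]), 'cam_to_world': array([[ 0.28056294, -0.91058269, -0.30351871,  0.2613328 ],
       [-0.95983495, -0.2657892 , -0.08984971, -0.60054654],
       [ 0.00114359,  0.31653637, -0.94857969,  0.37416634],
       [ 0.        ,  0.        ,  0.        ,  1.        ]])}
```

View pics/scene0.png

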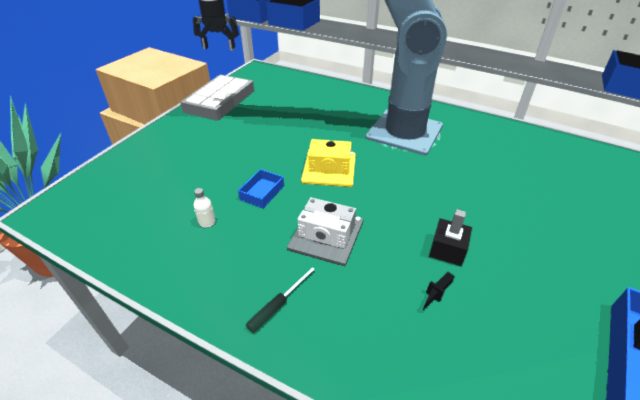

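View pics/top0.png

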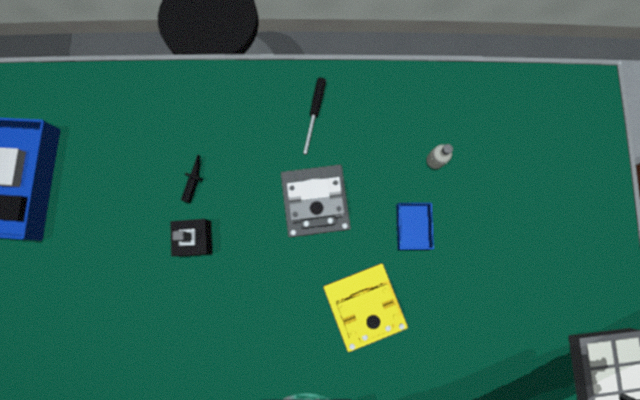

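View pics/wrist0.png

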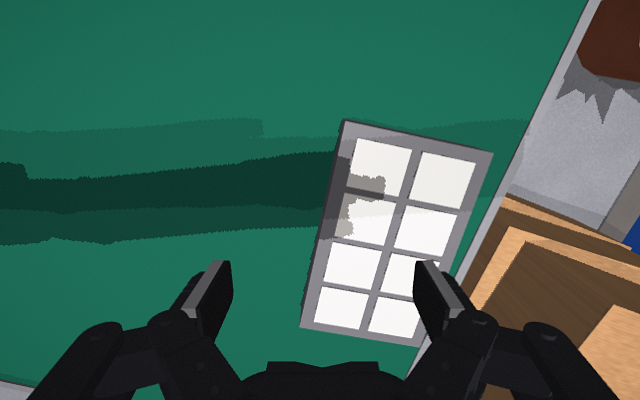

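Run:
```python
from h import *
s=cv2.imread("pics/scene0.png");t=cv2.imread("pics/top0.png")
def cr(im,x0,y0,x1,y1,f): return cv2.resize(im[y0:y1,x0:x1],None,fx=f,fy=f,interpolation=cv2.INTER_CUBIC)
a=cr(s,280,190,370,270,4.4);b=cr(s,420,200,480,270,5)
c=cr(t,270,160,360,240,4.4);d=cr(t,160,145,220,265,2.9)
def fit(im): 
    o=np.zeros((352,396,3),np.uint8); h,w=im.shape[:2]; h=min(h,352);w=min(w,396);o[:h,:w]=im[:h,:w];return o
cv2.imwrite("pics/z0.png",np.vstack([np.hstack([fit(a),fit(b)]),np.hstack([fit(c),fit(d)])])[:700])
cv2.imwrite("pics/z1.png",np.hstack([fit(a),fit(b)]));cv2.imwrite("pics/z2.png",np.hstack([fit(c),fit(d)]))
```

```text
(no output)
```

View pics/z1.png

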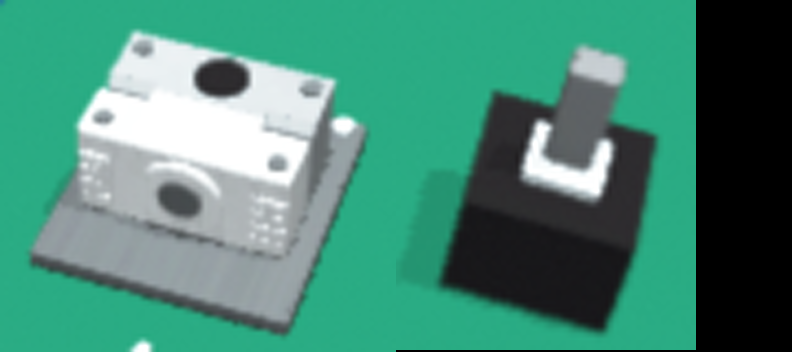

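View pics/z2.png

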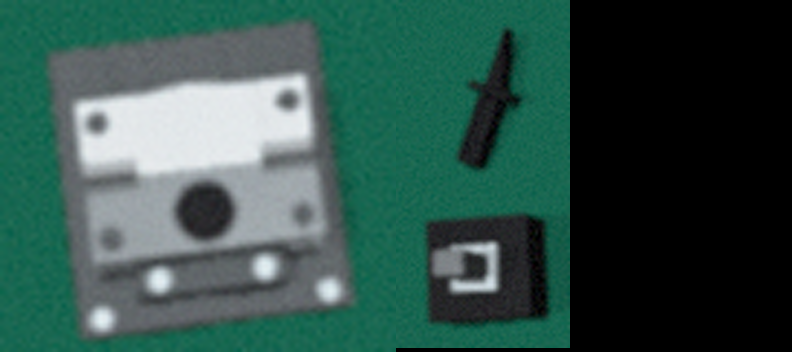

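```bash
cat >> h.py <<'E'
def K(c,cal=None):
    k=cal or env.get_calibration(c); f=200/np.tan(np.radians(k["vfov"]/2))
    return np.array([[f,0,k["cx"]],[0,f,k["cy"]],[0,0,1]]),k["D"],k["cam_to_world"]
def ray(c,uv,cal=None):
    k,D,T=K(c,cal); p=cv2.undistortPoints(np.array(uv,float).reshape(-1,1,2),k,D).reshape(-1,2)
    d=np.c_[p,np.ones(len(p))]@T[:3,:3].T; return T[:3,3],d/np.linalg.norm(d,axis=1)[:,None]
def onz(c,uv,z,cal=None):
    o,d=ray(c,uv,cal); return o+d*((z-o[2])/d[:,2])[:,None]
def proj(c,P,cal=None):
    k,D,T=K(c,cal); R=T[:3,:3].T; P=np.array(P,float).reshape(-1,3)
    return cv2.projectPoints(P,cv2.Rodrigues(R)[0],-R@T[:3,3],k,D)[0].reshape(-1,2)
E
python3 - <<'E'
from h import *
f=np.array([[50,50],[318,20],[352,300],[85,340]])/4.4+[270,160]
P=onz("top",f,0.012); print("plate top",P.round(4).tolist(),P.mean(0))
a=np.array([[130,35],[335,82],[290,182],[80,120]])
r=(np.array([[428,223],[528,215],[533,318],[430,322]])-[396,0])/2.9+[160,145]
P=onz("top",r,0.06); print("rest top",P.round(4).tolist(),P.mean(0))
# scene
f=np.array([[365,128],[288,325],[32,256]])/4.4+[280,190]
print("scene plate",onz("scene",f,0.012).round(4).tolist())
r=(np.array([[493,93],[656,133],[632,248],[467,205]])-[396,0])/5+[420,200]
P=onz("scene",r,0.06); print("rest scene",P.round(4).tolist(),P.mean(0))
g=(np.array([[597,60]])-[396,0])/5+[420,200]; print("grip top scene",onz("scene",g,0.128))
g=(np.array([[447,263]])-[396,0])/2.9+[160,145]; print("grip top top",onz("top",g,0.128))
E
```

```text
plate top [[0.6396, 0.0619, 0.012], [0.6567, -0.0874, 0.012], [0.5003, -0.1044, 0.012], [0.4789, 0.0409, 0.012]] [ 0.56886584 -0.02226573  0.012     ]
rest top [[0.5113, 0.3091, 0.06], [0.5176, 0.2299, 0.06], [0.437, 0.2229, 0.06], [0.4338, 0.3036, 0.06]] [0.47492944 0.2663553  0.06      ]
scene plate [[0.4884, 0.0428, 0.012], [0.6442, 0.0644, 0.012], [0.6646, -0.0807, 0.012]]
rest scene [[0.4476, 0.2254, 0.06], [0.4385, 0.3037, 0.06], [0.5179, 0.3085, 0.06], [0.5263, 0.2337, 0.06]] [0.48257192 0.26780748 0.06      ]
grip top scene [[0.4801572  0.26754422 0.128     ]]
grip top top [[0.47563306 0.26963877 0.128     ]]
```

```bash
cat >> h.py <<'E'
from scipy.spatial.transform import Rotation as Rn
def st():
    s=env.observe(); R=Rn.from_quat(s["eef_rot"]).as_matrix()
    return s,R
def goto(P,yawy=None):
    """print deltas (cm,deg) to TCP P with tool y at world angle yawy deg"""
    s,R=st(); d=R.T@(np.array(P)-s["tcp_pos"])*100
    a=None
    if yawy is not None:
        y=np.array([np.cos(np.radians(yawy)),np.sin(np.radians(yawy)),0]); v=R.T@y
        a=np.degrees(np.arctan2(v[2],v[1]))
    print("t",round(s["time_s"],3),"tcp",s["tcp_pos"].round(4) if hasattr(s["tcp_pos"],'round') else s["tcp_pos"],"delta",d.round(3),"turn",a)
E
python3 - <<'E'
from h import *
s,R=st(); print(R.round(3))
goto([0.478,0.267,0.2],5); goto([0.478,0.267,0.2],185)
E
```

```text
[[-0.     0.281 -0.96 ]
 [-0.    -0.96  -0.281]
 [-1.     0.     0.   ]]
t 0.95 tcp [ 0.1826 -0.6238  0.2313] delta [  3.124 -77.19  -53.38 ] turn -78.67835799403278
t 0.95 tcp [ 0.1826 -0.6238  0.2313] delta [  3.124 -77.19  -53.38 ] turn 101.32164200596723
```

Request:
step_arm([
  [0, -5, -43, -53, -80],
  [0, -5, -43, -53, -80],
  [0, -5, -43, -53, -80],
  [0, -5, -43, -53, -80],
  [0, -5, -43, -53, -80],
  [0, -5, -43, -53, -80],
  [0, -5, -43, -53, -80],
  [0, -5, -43, -53, -80],
  [0, -5, -43, -53, -80],
  [0, -5, -43, -53, -80],
  [0, -5, -43, -53, -80],
  [0, -5, -43, -53, -80],
])

```text
time_s: 2.45
tcp_pos: [0.5725, -0.0561, 0.2819]
eef_rot: [0.471, 0.529, -0.468, 0.529]
ft_force: [-0.8, -1.5, -0.0]
width: 0.996
```

Run:
```python
from h import *
s,R=st(); print(R.round(3),s["joints"])
import json
im=env.capture("wrist"); cv2.imwrite("pics/w1.png",im); c=env.get_calibration("wrist"); print(c["cam_to_world"].round(4).tolist(), np.abs(s["qd"]).max())
np.save("w1cal.npy",c,allow_pickle=True)
```

```text
[[ 0.002  0.993  0.119]
 [ 0.003  0.118 -0.993]
 [-1.     0.003 -0.003]] [ 0.43179528  0.40999466 -0.54248474  1.66368413  0.22615828  1.12905818
 -0.05198839]
[[0.9935, 0.1082, 0.036, 0.5626], [0.114, -0.9425, -0.314, 0.0212], [-0.0001, 0.3161, -0.9487, 0.4243], [0.0, 0.0, 0.0, 1.0]] 0.07226894106757556
```

View pics/w1.png

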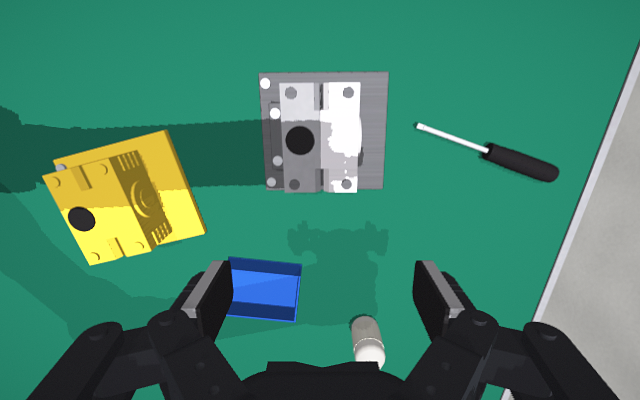

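Run:
```python
from h import *
im=cv2.imread("pics/w1.png"); cv2.imwrite("pics/w1z.png",cv2.resize(im[60:205,245:400],None,fx=4,fy=4,interpolation=cv2.INTER_CUBIC))
```

```text
(no output)
```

View pics/w1z.png

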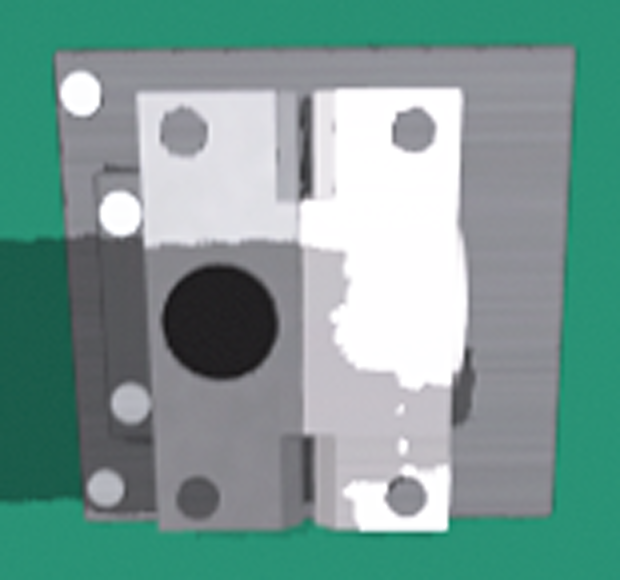

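```bash
cat > fitf.py <<'E'
from h import *
from scipy.optimize import least_squares
def fit(uv,F,side,cal,cam="wrist",x0=(0.57,-0.02,0.11,0.0005,0.0005),verbose=1):
    uv=np.array(uv,float);F=np.array(F,float)/1000
    def model(p):
        Q=F.copy()
        for i,sd in enumerate(side):
            if sd: # far half: interpolate opening by y
                w=(Q[i,1]+0.046)/0.092; Q[i,0]+=p[4]+(p[3]-p[4])*w
        c,s_=np.cos(p[2]),np.sin(p[2])
        W=np.c_[p[0]+c*Q[:,0]-s_*Q[:,1],p[1]+s_*Q[:,0]+c*Q[:,1],Q[:,2]]
        return proj(cam,W,cal)
    r=least_squares(lambda p:(model(p)-uv).ravel(),x0,x_scale=[.01,.01,.1,.01,.01],loss="soft_l1")
    if verbose: print("fix",r.x[:2].round(4),"yaw",np.degrees(r.x[2]).round(2),"open",(r.x[3:]*1000).round(2)); print((model(r.x)-uv).round(1).tolist())
    return r.x
E
python3 - <<'E'
from fitf import *
cal=np.load("w1cal.npy",allow_pickle=True).item()
z=np.array([[55,52],[575,47],[552,517],[85,520],[138,92],[160,530],[462,90],[450,530],[277,92],[335,92],[282,435],[336,435],[300,202],[302,433]])/4+[245,60]
F=[[-80,75,12],[80,75,12],[80,-75,12],[-80,-75,12],[-42,60,72],[-42,-60,72],[42,60,72],[42,-60,72],[-6,60,72],[9.5,60,72],[-6,-32,72],[9.5,-32,72],[0,32,72],[0,-32,72]]
fit(z,F,[0,0,0,0,0,0,1,1,0,1,0,1,0,0],cal)
E
```

```text
fix [ 0.5666 -0.0268] yaw 7.01 open [-0.48 -0.32]
[[-4.0, -0.9], [-2.2, -0.8], [-2.5, 0.3], [-3.3, 0.5], [0.9, 0.2], [0.5, 0.2], [-0.4, 0.0], [-0.2, -0.4], [0.5, -0.1], [0.3, -0.2], [0.5, 0.2], [0.3, 0.1], [0.7, 0.1], [0.8, 0.6]]
```

Run:
```python
from fitf import *
cal=np.load("w1cal.npy",allow_pickle=True).item()
z=np.array([[138,92],[160,530],[462,90],[450,530],[277,92],[335,92],[282,435],[336,435],[300,202],[302,433]])/4+[245,60]
F=[[-42,60,72],[-42,-60,72],[42,60,72],[42,-60,72],[-6,60,72],[9.5,60,72],[-6,-32,72],[9.5,-32,72],[0,32,72],[0,-32,72]]
fit(z,F,[0,0,1,1,0,1,0,1,0,0],cal)
goto([0.475,0.235,0.25],5)
```

```text
fix [ 0.5659 -0.0268] yaw 6.94 open [0.2  0.45]
[[0.3, 0.1], [-0.2, 0.1], [-0.4, 0.0], [-0.2, -0.4], [-0.1, -0.2], [0.3, -0.3], [-0.2, 0.1], [0.3, 0.0], [0.1, 0.0], [0.1, 0.6]]
t 2.5 tcp [ 0.5712 -0.0597  0.2814] delta [  3.159  -6.18  -30.377] turn 1.5734911533849396
```

Request:
step_arm([
  [0, 3, -6.2, -30.5, 1.6],
  [0, 3, -6.2, -30.5, 1.6],
  [0, 3, -6.2, -30.5, 1.6],
  [0, 3, -6.2, -30.5, 1.6],
  [0, 3, -6.2, -30.5, 1.6],
  [0, 3, -6.2, -30.5, 1.6],
  [0, 3, -6.2, -30.5, 1.6],
])

```text
time_s: 3.38
tcp_pos: [0.4752, 0.2342, 0.2514]
eef_rot: [0.478, 0.521, -0.478, 0.521]
ft_force: [1.9, 0.1, 0.2]
width: 1.003
```

Run:
```python
from h import *
c=env.get_calibration("wrist");im=env.capture("wrist"); cv2.imwrite("pics/w2.png",im); np.save("w2cal.npy",c,allow_pickle=True)
goto([0.475,0.235,0.25],5)
```

```text
t 3.425 tcp [0.4756 0.2336 0.2514] delta [ 0.14  -0.048 -0.145] turn -0.21863188568112887
```

View pics/w2.png

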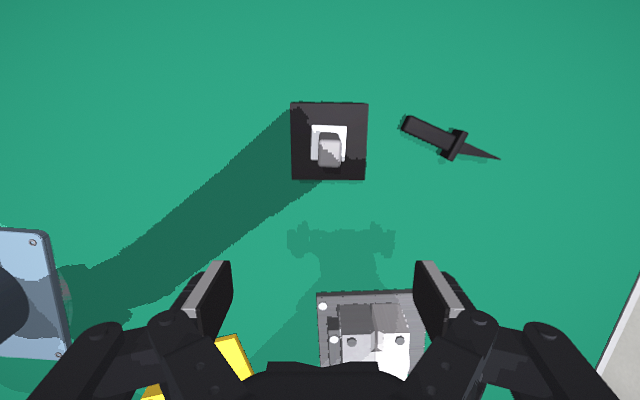

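Run:
```python
from h import *
im=cv2.imread("pics/w2.png"); cv2.imwrite("pics/w2z.png",cv2.resize(im[90:190,270:390],None,fx=6,fy=6,interpolation=cv2.INTER_CUBIC))
```

```text
(no output)
```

View pics/w2z.png

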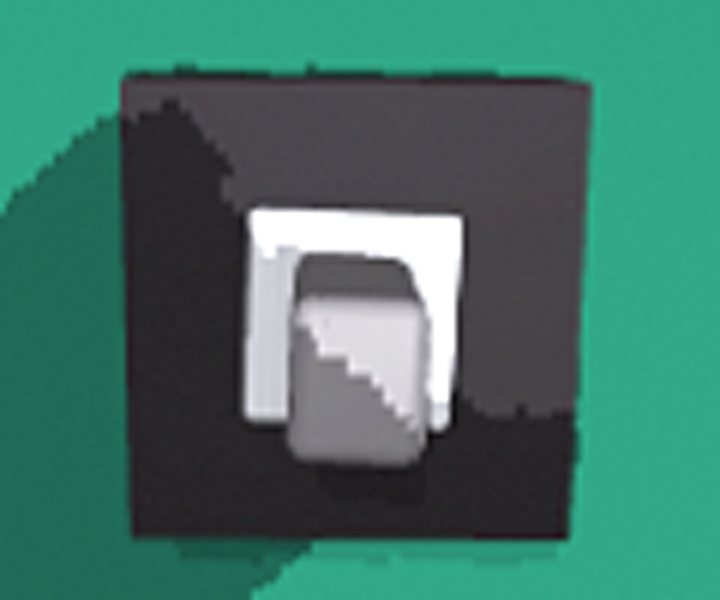

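Run:
```python
from h import *
cal=np.load("w2cal.npy",allow_pickle=True).item()
def q(p,z):
    P=onz("wrist",np.array(p)/6+[270,90],z,cal); v=(P[1]-P[0])+(P[2]-P[3]); w=(P[0]-P[3])+(P[1]-P[2])
    print(z,P.mean(0).round(4),"yaw",np.degrees(np.arctan2(v[1],v[0])).round(2),np.degrees(np.arctan2(-w[0],w[1])).round(2),np.linalg.norm(v)/2,np.linalg.norm(w)/2)
q([[122,82],[592,86],[568,537],[132,537]],.06)
q([[248,208],[463,213],[450,430],[243,420]],.068)
q([[296,297],[427,302],[424,467],[288,462]],.128)
goto([0.4775,0.2675,0.17],5); goto([0.4775,0.2675,0.078],5)
```

```text
0.06 [0.48   0.2675 0.06  ] yaw 4.62 4.32 0.07938792316129567 0.07901970364761275
0.068 [0.4793 0.2685 0.068 ] yaw 2.8 2.8 0.036157203929514034 0.036583674564360194
0.128 [0.4793 0.2684 0.128 ] yaw 2.7 3.38 0.018880094768396596 0.02344663689591654
t 3.425 tcp [0.4756 0.2336 0.2514] delta [ 8.138  0.467 -3.369] turn -0.21863188568112887
t 3.425 tcp [0.4756 0.2336 0.2514] delta [17.338  0.462 -3.376] turn -0.21863188568112887
```

Request:
step_arm([
  [0, 4, 0.7, -3.4, 0.5],
  [0, 7, 0.7, -3.4, 0.5],
  [0, 12, 0.7, -3.4, 0.5],
  [0, 16, 0.7, -3.4, 0.5],
  [0, 17.4, 0.7, -3.4, 0.5],
  [0, 17.4, 0.7, -3.4, 0.5],
], squeeze=70)

```text
time_s: 4.18
tcp_pos: [0.4805, 0.2667, 0.0774]
eef_rot: [0.481, 0.517, -0.482, 0.518]
ft_force: [0.5, -0.6, 0.6]
width: 0.999
```

Run:
```python
from h import *
im=env.capture("wrist"); cv2.imwrite("pics/w3.png",im)
goto([0.4795,0.268,0.078],4.3)
```

```text
t 4.225 tcp [0.481  0.2675 0.0784] delta [ 0.036 -0.146 -0.061] turn -0.10559333363802671
```

View pics/w3.png

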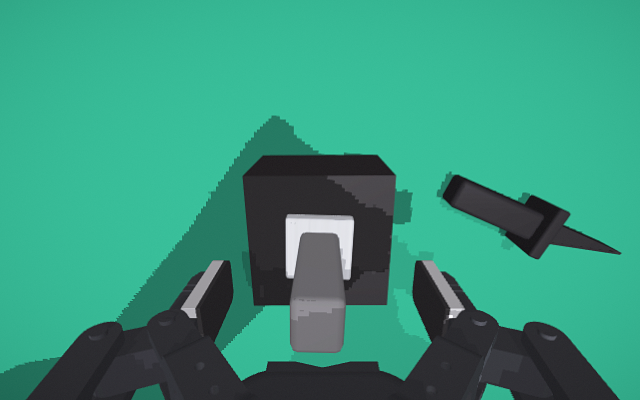

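Request:
step_arm([
  [0.3, 0, -0.12, -0.05, 0],
  [0.6, 0, -0.12, -0.05, 0],
  [1, 0, -0.12, -0.05, 0],
  [1, 0, -0.12, -0.05, 0],
  [1, 0, -0.12, -0.05, 0],
  [1, 0, -0.12, -0.05, 0],
  [1, 0, -0.12, -0.05, 0],
  [1, 0, -0.12, -0.05, 0],
])

```text
time_s: 5.22
tcp_pos: [0.48, 0.2681, 0.0788]
eef_rot: [0.482, 0.517, -0.481, 0.519]
ft_force: [-0.7, -0.7, 5.8]
width: 0.23
```

Run:
```python
from h import *
im=env.capture("wrist"); cv2.imwrite("pics/w4.png",im)
goto([0.4795,0.268,0.078],4.3); print(st()[0]["width"])
```

```text
t 5.275 tcp [0.48   0.2681 0.0788] delta [ 0.082 -0.051  0.008] turn -0.10317029249531824
0.2265316040145785
```

View pics/w4.png

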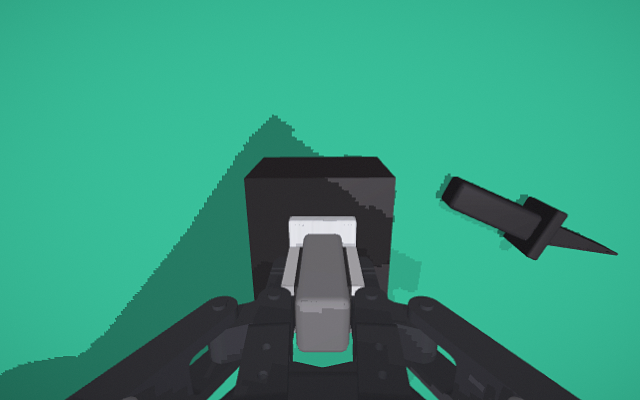

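Request:
step_arm([
  [1, -1, 0, 0, 0],
  [1, -4, 0, 0, 0],
  [1, -8, 0, 0, 0],
  [1, -12, 0, 0, 0],
  [1, -14, 0, 0, 0],
  [1, -14, 0, 0, 0],
])

```text
time_s: 6.02
tcp_pos: [0.4803, 0.2686, 0.2203]
eef_rot: [0.483, 0.517, -0.48, 0.519]
ft_force: [0.2, 0.5, -2.5]
width: 0.224
```

Run:
```python
from h import *
im=env.capture("wrist"); s=env.capture("scene"); t=env.capture("top")
goto([0.4795,0.268,0.078],4.3); S=st()[0];print(S["width"],S["ft_force"])
p=proj("scene",[S["tcp_pos"]])[0].astype(int);q=proj("top",[S["tcp_pos"]])[0].astype(int);print(p,q)
def cr(im,p): x,y=p; return cv2.resize(im[y-30:y+40,x-35:x+35],(400,400),interpolation=cv2.INTER_CUBIC)
cv2.imwrite("pics/w5.png",np.hstack([cr(s,p),cr(t,q)])); cv2.imwrite("pics/w5w.png",im)
```

```text
t 6.175 tcp [0.4789 0.2675 0.2176] delta [13.962  0.055 -0.064] turn -0.09815294929716034
0.22402870336577038 [-0.3783784   0.21849247 -1.61743641]
[470 180] [163 231]
```

View pics/w5.png

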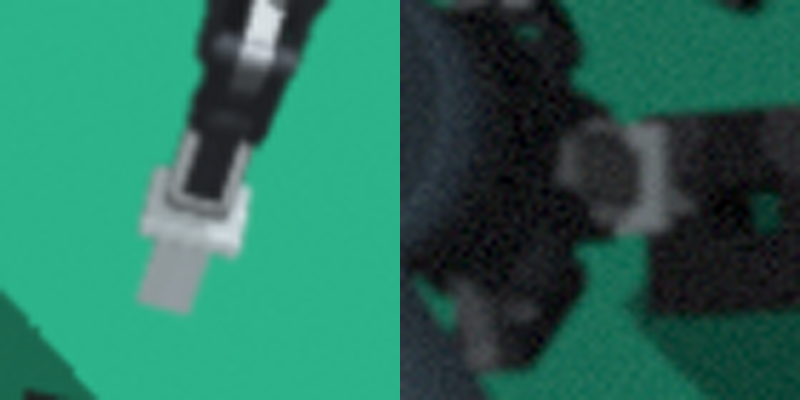

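View pics/w5w.png

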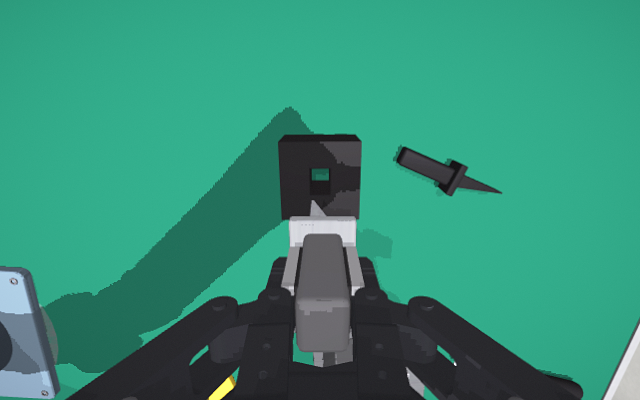

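```bash
cat >> h.py <<'E'
def wedge_pts(P,yaw=None):
    """world of wedge-frame points (mm, relative to tip point), nominal grasp"""
    s,R=st(); t=np.array(s["tcp_pos"])
    ax=R[:,1]; ay=-R[:,2]; az=-R[:,0]
    o=t-az*0.0688
    P=np.array(P)/1000.
    return o+P[:,:1]*ax+P[:,1:2]*ay+P[:,2:3]*az
E
python3 - <<'E'
from h import *
im=cv2.imread("pics/w5w.png"); cv2.imwrite("pics/w5z.png",cv2.resize(im[170:260,270:370],None,fx=7,fy=6.6,interpolation=cv2.INTER_CUBIC)[:600])
P=wedge_pts([[-7.75,10,0],[-6.25,10,0],[-18,18,50],[18,18,50],[-18,18,58],[18,18,58],[-7.75,10,50],[7.75,10,50]])
p=proj("wrist",P); print(p.round(1).tolist()); print(((p-[270,170])*[7,6.6]).round().tolist())
E
```

```text
[[310.4, 201.0], [312.5, 201.0], [288.2, 216.3], [353.8, 216.3], [286.7, 221.9], [355.2, 221.9], [307.1, 229.7], [334.9, 229.7]]
[[283.0, 204.0], [298.0, 204.0], [128.0, 306.0], [586.0, 306.0], [117.0, 343.0], [596.0, 343.0], [260.0, 394.0], [455.0, 394.0]]
```

View pics/w5z.png

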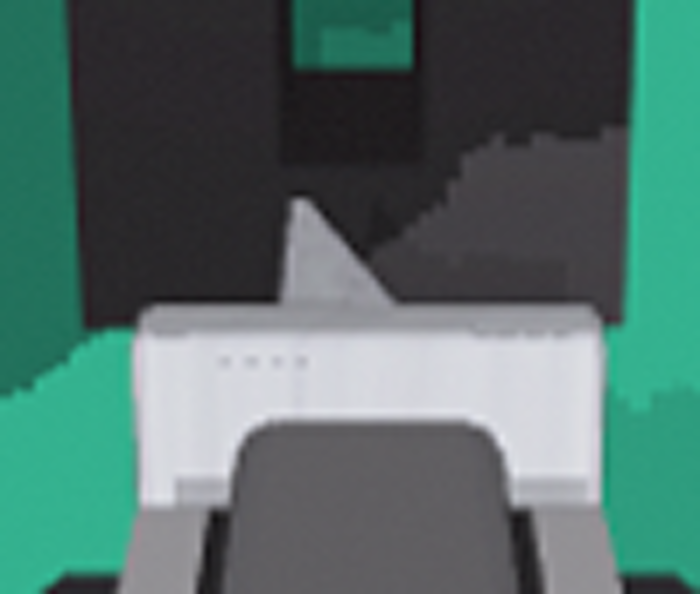

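```bash
cat >> h.py <<'E'
F0=np.array([0.5659,-0.0268]);FY=6.94
def fx(x,y):
    a=np.radians(FY); return F0+np.array([np.cos(a)*x-np.sin(a)*y,np.sin(a)*x+np.cos(a)*y])/1000
def tf():
    "tcp in fixture frame (mm), force in fixture frame"
    s,R=st(); a=np.radians(FY); d=np.array(s["tcp_pos"][:2])-F0; M=np.array([[np.cos(a),np.sin(a)],[-np.sin(a),np.cos(a)]])
    f=M@np.array(s["ft_force"][:2])
    print("t",round(s["time_s"],2),"tcpF",(M@d*1000).round(2),"tipz",round((s["tcp_pos"][2]-.0688)*1000,2),"F",f.round(1),round(s["ft_force"][2],1),"w",round(s["width"],3),"yaw",round(np.degrees(np.arctan2(R[1,1],R[0,1])),2))
E
python3 - <<'E'
from h import *
goto([*fx(8.25,46),0.165],FY); tf()
E
```

```text
t 6.175 tcp [0.4789 0.2675 0.2176] delta [ 5.303  7.12  25.348] turn -2.7381501946362
t 6.17 tcpF [-50.78 302.68] tipz 148.82 F [-0.3  0.3] -1.6 w 0.224 yaw 4.2
```

Request:
step_arm([
  [1, 0, 7.1, 25.3, -2.7],
  [1, 0, 7.1, 25.3, -2.7],
  [1, 0, 7.1, 25.3, -2.7],
  [1, 2, 7.1, 25.3, -2.7],
  [1, 5.3, 7.1, 25.3, -2.7],
  [1, 5.3, 7.1, 25.3, -2.7],
  [1, 5.3, 7.1, 25.3, -2.7],
  [1, 5.3, 7.1, 25.3, -2.7],
])

```text
time_s: 7.18
tcp_pos: [0.5688, 0.0224, 0.1664]
eef_rot: [0.469, 0.529, -0.468, 0.531]
ft_force: [-0.2, 0.1, -1.6]
width: 0.226
```

Run:
```python
from h import *
tf(); goto([*fx(8.25,46),0.165],FY)
P=wedge_pts([[-7.75,10,0],[-6.25,10,0],[-18,18,50],[18,18,50]]);p=proj("wrist",P); print(p.round(1).tolist())
print(((p-[240,170])*5).round().tolist())
im=env.capture("wrist"); cv2.imwrite("pics/w6.png",cv2.resize(im[170:290,240:400],None,fx=5,fy=5,interpolation=cv2.INTER_CUBIC))
cv2.imwrite("pics/w6f.png",im); c=env.get_calibration("wrist"); np.save("w6cal.npy",c,allow_pickle=True)
```

```text
t 7.17 tcpF [ 8.81 48.49] tipz 97.6 F [-0.2  0.1] -1.6 w 0.226 yaw 7.06
t 7.175 tcp [0.5688 0.0224 0.1664] delta [ 0.14  -0.057  0.248] turn 0.11815654476923472
[[310.4, 200.9], [312.5, 200.9], [288.2, 216.3], [353.8, 216.3]]
[[352.0, 155.0], [362.0, 155.0], [241.0, 231.0], [569.0, 231.0]]
```

View pics/w6.png

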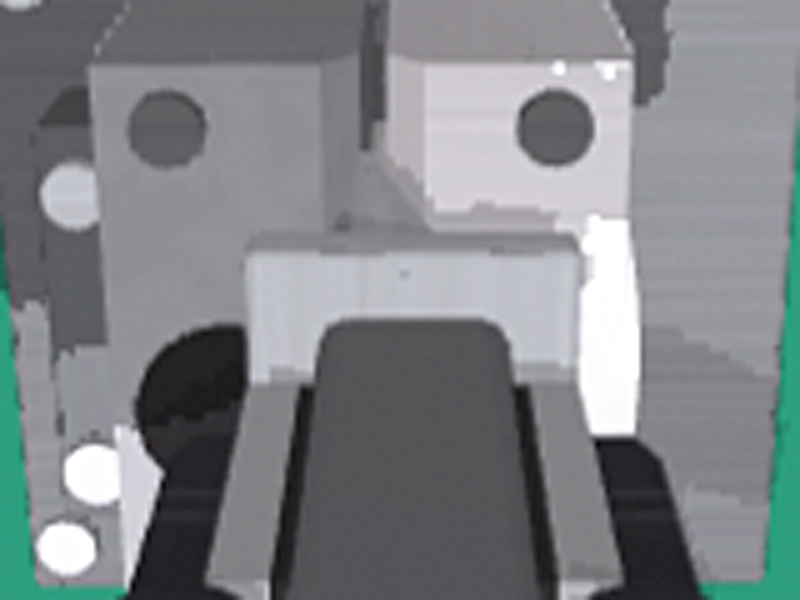

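View pics/w6f.png

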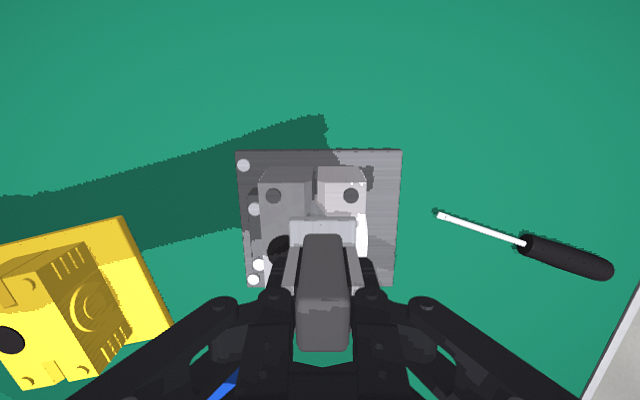

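Run:
```python
from h import *
from scipy.optimize import least_squares
cal=np.load("w6cal.npy",allow_pickle=True).item()
uv=np.array([[92,65],[632,60],[323,65],[423,64]])/5+[240,170]
F=np.array([[-42,60],[42.2,60],[-6,60],[9.7,60]])
def m(p):
    a=np.radians(6.94); M=np.array([[np.cos(a),-np.sin(a)],[np.sin(a),np.cos(a)]])
    return proj("wrist",np.c_[(F/1000)@M.T+p,np.full(4,.072)],cal)
r=least_squares(lambda p:(m(p)-uv).ravel(),[.566,-.027],x_scale=.01); print(r.x,(m(r.x)-uv).round(2).tolist())
```

```text
[ 0.567187  -0.0222757] [[-0.17, -0.33], [0.11, 0.74], [-0.07, -0.3], [0.13, -0.09]]
```

```bash
sed -i 's/^F0=.*/F0=np.array([0.5672,-0.0223]);FY=6.94/' h.py
python3 - <<'E'
from h import *
tf(); goto([*fx(8.25,46),0.165],FY)
a=np.load("w6cal.npy",allow_pickle=True).item()["cam_to_world"]; c=env.get_calibration("wrist"); print(a[:3,3],c["cam_to_world"][:3,3])
im=env.capture("wrist"); np.save("w7cal.npy",c,allow_pickle=True);cv2.imwrite("pics/w7f.png",im)
cv2.imwrite("pics/w7.png",cv2.resize(im[170:270,260:380],None,fx=6,fy=6,interpolation=cv2.INTER_CUBIC))
E
```

```text
t 7.22 tcpF [ 6.92 43.78] tipz 97.53 F [-0.2 -0.8] -2.0 w 0.228 yaw 7.03
t 7.225 tcp [0.5688 0.022  0.1663] delta [ 0.133  0.133 -0.222] turn 0.09379549254149104
[0.55930724 0.10314202 0.30910259] [0.55930724 0.10314202 0.30910259]
```

View pics/w7.png

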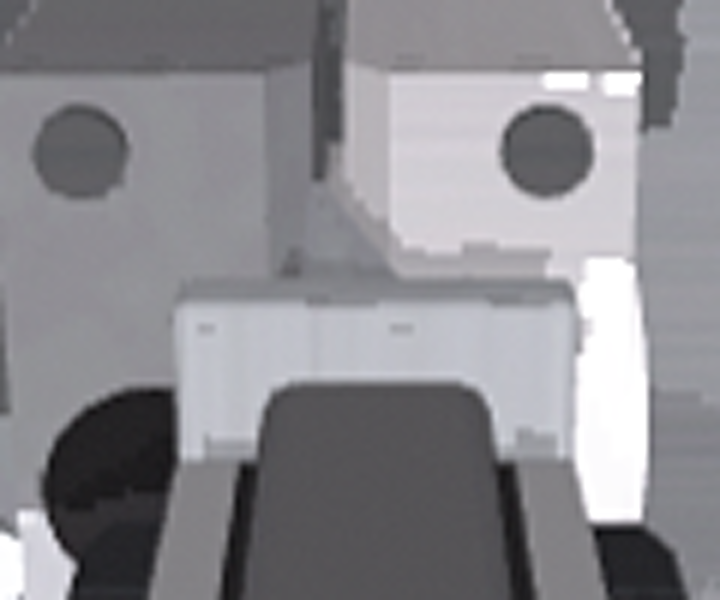

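Request:
step_arm([
  [1, 0, 0.12, -0.22, 0],
  [1, 1.5, 0.12, -0.22, 0],
  [1, 2.5, 0.12, -0.22, 0],
  [1, 2.7, 0.12, -0.22, 0],
  [1, 2.85, 0.12, -0.22, 0],
  [1, 2.85, 0.12, -0.22, 0],
])

```text
time_s: 8.02
tcp_pos: [0.5699, 0.0239, 0.1378]
eef_rot: [0.469, 0.529, -0.468, 0.531]
ft_force: [-0.4, 0.2, -1.7]
width: 0.224
```

Run:
```python
from h import *
tf(); goto([*fx(8.1,46),0.0688+0.062],FY)
c=env.get_calibration("wrist")
im=env.capture("wrist"); np.save("w8cal.npy",c,allow_pickle=True);cv2.imwrite("pics/w8f.png",im)
cv2.imwrite("pics/w8.png",cv2.resize(im[170:270,260:380],None,fx=6,fy=6,interpolation=cv2.INTER_CUBIC))
tf()
```

```text
t 8.03 tcpF [ 8.26 45.55] tipz 68.99 F [-0.4  0.3] -1.7 w 0.224 yaw 7.0
t 8.025 tcp [0.5699 0.0239 0.1378] delta [ 0.699 -0.017 -0.046] turn 0.06286661514315979
t 8.07 tcpF [ 8.3  45.57] tipz 69.09 F [-0.2  0.4] -2.4 w 0.223 yaw 7.01
```

View pics/w8.png

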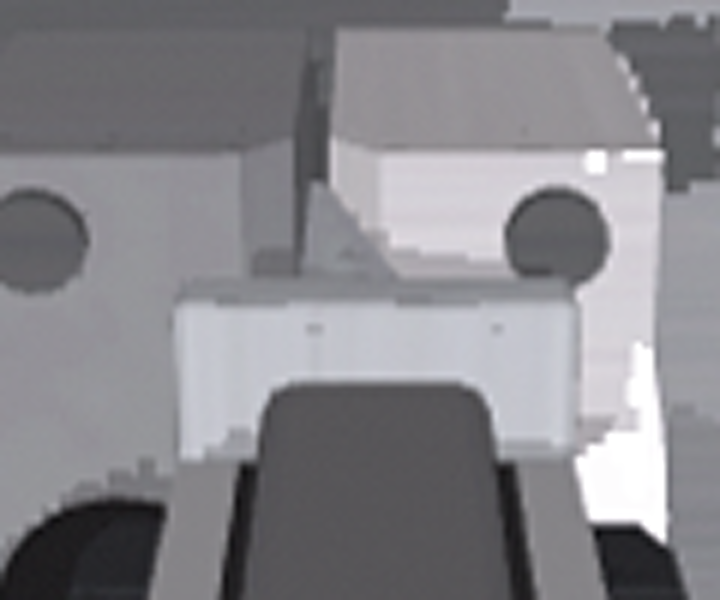

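Request:
step_arm([
  [1, 0.2, -0.05, -0.04, 0],
  [1, 0.4, -0.05, -0.04, 0],
  [1, 0.6, -0.05, -0.04, 0],
  [1, 0.7, -0.05, -0.04, 0],
  [1, 0.7, -0.05, -0.04, 0],
])

```text
time_s: 8.7
tcp_pos: [0.5694, 0.0242, 0.1308]
eef_rot: [0.469, 0.529, -0.468, 0.531]
ft_force: [-1.3, -0.5, -2.6]
width: 0.228
```

Run:
```python
from h import *
tf()
```

```text
t 8.7 tcpF [ 7.77 45.91] tipz 61.98 F [-1.4 -0.4] -2.6 w 0.228 yaw 7.0
```

Request:
step_arm([
  [1, 0, -0.06, 0, 0],
  [1, 0, -0.06, 0, 0],
])

```text
time_s: 8.95
tcp_pos: [0.5687, 0.0242, 0.1308]
eef_rot: [0.469, 0.529, -0.468, 0.531]
ft_force: [0.2, 0.0, -3.3]
width: 0.227
```

Run:
```python
from h import *
tf()
```

```text
t 8.95 tcpF [ 7.12 45.95] tipz 62.03 F [ 0.2 -0. ] -3.3 w 0.227 yaw 7.0
```

Request:
step_arm([
  [1, 0, -0.06, 0, 0],
  [1, 0, -0.06, 0, 0],
])

```text
time_s: 9.2
tcp_pos: [0.5681, 0.0241, 0.1309]
eef_rot: [0.469, 0.529, -0.468, 0.531]
ft_force: [0.1, 0.1, -1.6]
width: 0.229
```

Run:
```python
from h import *
tf()
```

```text
t 9.2 tcpF [ 6.49 45.92] tipz 62.05 F [0.1 0.1] -1.6 w 0.229 yaw 7.0
```

Request:
step_arm([
  [1, 0, -0.08, 0, 0],
  [1, 0, -0.08, 0, 0],
])

```text
time_s: 9.45
tcp_pos: [0.5677, 0.024, 0.131]
eef_rot: [0.469, 0.528, -0.468, 0.531]
ft_force: [2.3, -1.1, -2.9]
width: 0.224
```

Run:
```python
from h import *
tf()
```

```text
t 9.45 tcpF [ 6.1 45.9] tipz 62.21 F [ 2.2 -1.4] -2.9 w 0.224 yaw 7.0
```

Request:
step_arm([
  [1, 0.2, 0.03, 0, 0],
  [1, 0.5, 0.03, 0, 0],
  [1, 0.8, 0.03, 0, 0],
  [1, 0.9, 0.03, 0, 0],
  [1, 0.9, 0.03, 0, 0],
])

```text
time_s: 10.07
tcp_pos: [0.5679, 0.0242, 0.1225]
eef_rot: [0.469, 0.528, -0.468, 0.531]
ft_force: [-2.5, 0.3, 4.9]
width: 0.23
```

Run:
```python
from h import *
tf()
```

```text
t 10.07 tcpF [ 6.32 46.03] tipz 53.68 F [-2.5  0.6] 4.9 w 0.23 yaw 7.01
```

Request:
step_arm([
  [1, -1, 0, 0, 0],
  [1, -2.2, 0.03, 0, 0],
  [1, -2.7, 0.1, 2, 0],
  [1, -2.7, 0.1, 6, 0],
  [1, -2.6, 0.1, 9.2, 0],
  [1, -2.0, 0.1, 9.2, 0],
  [1, -1.7, 0.1, 9.2, 0],
  [1, -1.6, 0.1, 9.2, 0],
])

```text
time_s: 11.08
tcp_pos: [0.5799, -0.0655, 0.1386]
eef_rot: [0.468, 0.529, -0.467, 0.531]
ft_force: [0.4, 0.5, -2.4]
width: 0.224
```

Run:
```python
from h import *
tf()
c=env.get_calibration("wrist")
im=env.capture("wrist"); np.save("w9cal.npy",c,allow_pickle=True);cv2.imwrite("pics/w9f.png",im)
cv2.imwrite("pics/w9.png",cv2.resize(im[60:240,230:390],None,fx=4,fy=4,interpolation=cv2.INTER_CUBIC)[:600])
tf()
```

```text
t 11.07 tcpF [  7.36 -44.37] tipz 69.84 F [0.4 0.5] -2.4 w 0.224 yaw 7.13
t 11.12 tcpF [  7.37 -44.54] tipz 69.8 F [-0.3  0.3] -2.4 w 0.223 yaw 7.13
```

View pics/w9.png

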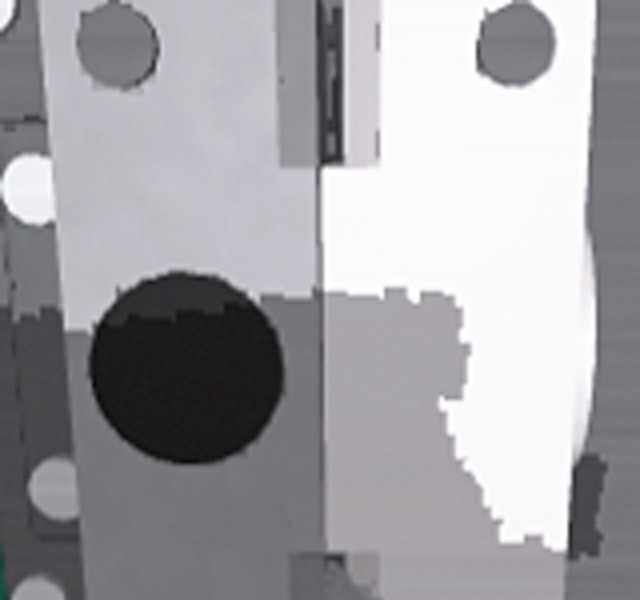

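Run:
```python
from h import *
im=cv2.imread("pics/w9f.png")
cv2.imwrite("pics/w9z.png",cv2.resize(im[185:235,280:350],None,fx=10,fy=10,interpolation=cv2.INTER_CUBIC))
```

```text
(no output)
```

View pics/w9z.png

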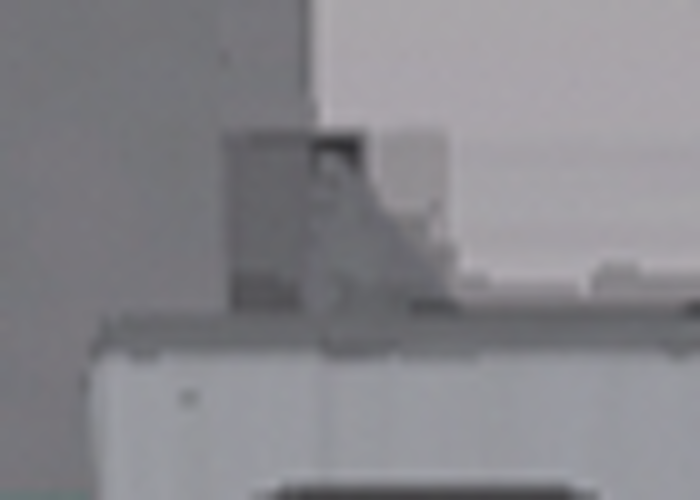

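Request:
step_arm([
  [1, 0.1, 0, 0.15, 0],
  [1, 0.5, 0, 0.15, 0],
  [1, 0.8, 0, 0.15, 0],
  [1, 0.8, 0, 0.15, 0],
])

```text
time_s: 11.62
tcp_pos: [0.5798, -0.0671, 0.1302]
eef_rot: [0.468, 0.529, -0.468, 0.531]
ft_force: [-0.0, 0.5, -2.5]
width: 0.226
```

Run:
```python
from h import *
tf()
```

```text
t 11.62 tcpF [  7.14 -45.98] tipz 61.42 F [0.  0.5] -2.5 w 0.226 yaw 7.13
```

Probe toward the fixed wall.

Request:
step_arm([
  [1, 0, -0.08, 0, 0],
  [1, 0, -0.12, 0, 0],
  [1, 0, -0.12, 0, 0],
])

```text
time_s: 12.0
tcp_pos: [0.5794, -0.0671, 0.1305]
eef_rot: [0.469, 0.529, -0.467, 0.531]
ft_force: [3.2, 0.4, -3.2]
width: 0.226
```

Run:
```python
from h import *
tf()
```

```text
t 12.0 tcpF [  6.67 -45.98] tipz 61.75 F [3.3 0. ] -3.2 w 0.226 yaw 7.13
```

Request:
step_arm([
  [1, 0.3, 0.03, 0, 0],
  [1, 0.7, 0.03, 0, 0],
  [1, 1.0, 0.03, 0, 0],
  [1, 1.3, 0.03, 0, 0],
  [1, 1.6, 0.03, 0, 0],
  [1, 1.65, 0.03, 0, 0],
  [1, 1.65, 0.03, 0, 0],
])

```text
time_s: 12.88
tcp_pos: [0.5797, -0.0673, 0.1147]
eef_rot: [0.468, 0.529, -0.467, 0.531]
ft_force: [-1.8, 0.1, 7.5]
width: 0.227
```

Run:
```python
from h import *
tf()
```

```text
t 12.88 tcpF [  6.94 -46.15] tipz 45.95 F [-1.8  0.4] 7.5 w 0.227 yaw 7.13
```

Request:
step_arm([
  [1, -1.5, 0, 0, 0],
  [1, -3, 0.03, 0, 0],
  [1, -3.5, 0.05, -2, 0],
  [1, -3.5, 0.05, -6, 0],
  [1, -3.4, 0.05, -9.2, 0],
  [1, -3.0, 0.05, -9.2, 0],
  [1, -2.7, 0.05, -9.2, 0],
  [1, -2.5, 0.05, -9.2, 0],
  [1, -2.4, 0.05, -9.2, 0],
])

```text
time_s: 14.0
tcp_pos: [0.5686, 0.0232, 0.1383]
eef_rot: [0.469, 0.529, -0.468, 0.531]
ft_force: [-0.3, -0.8, -2.4]
width: 0.221
```

Run:
```python
from h import *
tf()
c=env.get_calibration("wrist")
im=env.capture("wrist"); np.save("w10cal.npy",c,allow_pickle=True);cv2.imwrite("pics/w10f.png",im)
cv2.imwrite("pics/w10.png",cv2.resize(im[170:270,260:380],None,fx=6,fy=6,interpolation=cv2.INTER_CUBIC))
```

```text
t 14.0 tcpF [ 6.88 45.03] tipz 69.51 F [-0.4 -0.7] -2.4 w 0.221 yaw 7.05
```

View pics/w10.png

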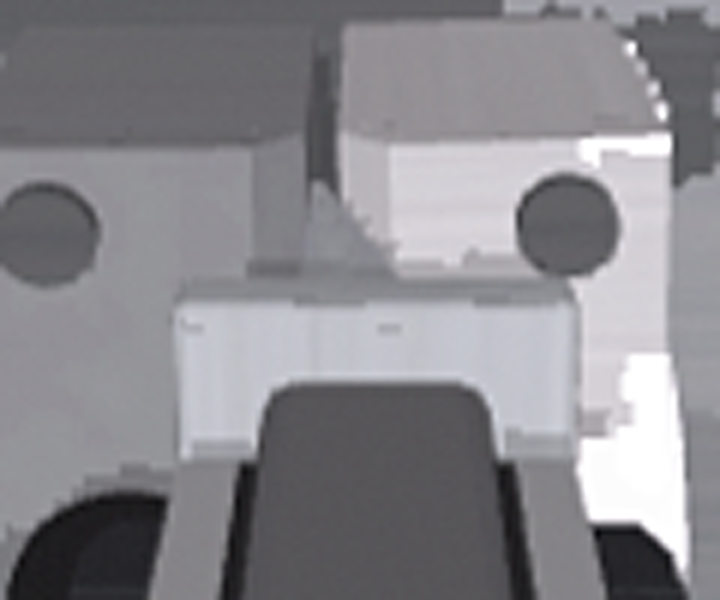

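Request:
step_arm([
  [1, 0.5, 0, -0.09, 0],
  [1, 1.2, -0.03, -0.09, 0],
  [1, 1.4, -0.05, -0.09, 0],
  [1, 1.7, -0.05, -0.09, 0],
  [1, 2.0, -0.05, -0.09, 0],
  [1, 2.3, -0.05, -0.09, 0],
  [1, 2.6, -0.05, -0.09, 0],
  [1, 2.9, -0.05, -0.09, 0],
  [1, 3.15, -0.05, -0.09, 0],
  [1, 3.2, -0.05, -0.09, 0],
])

```text
time_s: 15.3
tcp_pos: [0.5679, 0.0244, 0.107]
eef_rot: [0.468, 0.529, -0.468, 0.531]
ft_force: [-4.3, 0.9, 8.5]
width: 0.226
```

Run:
```python
from h import *
tf()
```

```text
t 15.3 tcpF [ 6.33 46.3 ] tipz 38.23 F [-4.1  1.4] 8.5 w 0.226 yaw 7.08
```

Request:
step_arm([
  [1, -2, 0, 0, 0],
  [1, -4, 0.03, 0, 0],
  [1, -4.3, 0.1, 2, 0],
  [1, -4.3, 0.12, 6, 0],
  [1, -4.2, 0.12, 9.2, 0],
  [1, -3.8, 0.12, 9.25, 0],
  [1, -3.4, 0.12, 9.25, 0],
  [1, -3.2, 0.12, 9.25, 0],
])

```text
time_s: 16.3
tcp_pos: [0.5802, -0.0656, 0.1391]
eef_rot: [0.468, 0.529, -0.467, 0.531]
ft_force: [0.1, -0.1, -1.2]
width: 0.225
```

Run:
```python
from h import *
tf()
c=env.get_calibration("wrist")
im=env.capture("wrist"); np.save("w11cal.npy",c,allow_pickle=True);cv2.imwrite("pics/w11f.png",im)
cv2.imwrite("pics/w11.png",cv2.resize(im[60:240,230:390],None,fx=4,fy=4,interpolation=cv2.INTER_CUBIC)[:600])
```

```text
t 16.3 tcpF [  7.65 -44.54] tipz 70.29 F [ 0.1 -0.1] -1.2 w 0.225 yaw 7.19
```

View pics/w11.png

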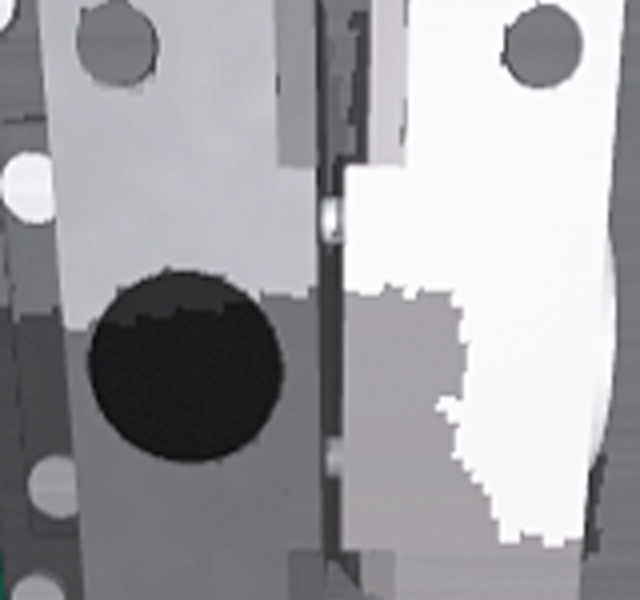

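Request:
step_arm([
  [1, 0.8, -0.02, 0.15, 0],
  [1, 1.5, -0.06, 0.15, 0],
  [1, 2.0, -0.09, 0.15, 0],
  [1, 2.4, -0.09, 0.15, 0],
  [1, 2.7, -0.09, 0.15, 0],
  [1, 3.0, -0.09, 0.15, 0],
  [1, 3.3, -0.09, 0.15, 0],
  [1, 3.6, -0.09, 0.15, 0],
  [1, 3.9, -0.09, 0.15, 0],
  [1, 4.05, -0.09, 0.15, 0],
  [1, 4.1, -0.09, 0.15, 0],
])

```text
time_s: 17.73
tcp_pos: [0.5798, -0.0676, 0.0989]
eef_rot: [0.468, 0.529, -0.468, 0.532]
ft_force: [-3.2, -0.1, 8.8]
width: 0.226
```

Run:
```python
from h import *
tf()
```

```text
t 17.73 tcpF [  7.   -46.44] tipz 30.12 F [-3.2  0.3] 8.8 w 0.226 yaw 7.19
```

Request:
step_arm([
  [1, -2, 0, 0, 0],
  [1, -4.5, 0.02, 0, 0],
  [1, -5.1, 0.02, -2, 0],
  [1, -5.1, 0.02, -6, 0],
  [1, -5.0, 0.02, -9.25, 0],
  [1, -4.6, 0.02, -9.25, 0],
  [1, -4.2, 0.02, -9.25, 0],
  [1, -4.0, 0.02, -9.25, 0],
])

```text
time_s: 18.73
tcp_pos: [0.5679, 0.0233, 0.1381]
eef_rot: [0.468, 0.529, -0.468, 0.531]
ft_force: [-0.1, -0.2, -2.8]
width: 0.227
```

Run:
```python
from h import *
tf()
```

```text
t 18.73 tcpF [ 6.21 45.19] tipz 69.28 F [-0.1 -0.2] -2.8 w 0.227 yaw 7.11
```

Request:
step_arm([
  [1, 0, 0.08, -0.08, 0],
  [1, 0.8, 0.08, -0.08, 0],
  [1, 1.6, 0.06, -0.08, 0],
  [1, 2.4, 0.02, -0.08, 0],
  [1, 2.8, 0.02, -0.08, 0],
  [1, 3.1, 0.02, -0.08, 0],
  [1, 3.4, 0.02, -0.08, 0],
  [1, 3.7, 0.02, -0.08, 0],
  [1, 4.0, 0.02, -0.08, 0],
  [1, 4.3, 0.02, -0.08, 0],
  [1, 4.5, 0.02, -0.08, 0],
])

```text
time_s: 20.1
tcp_pos: [0.568, 0.0242, 0.094]
eef_rot: [0.468, 0.529, -0.468, 0.531]
ft_force: [-4.7, -0.2, 8.1]
width: 0.227
```

Run:
```python
from h import *
tf()
```

```text
t 20.1 tcpF [ 6.39 46.07] tipz 25.2 F [-4.7  0.4] 8.1 w 0.227 yaw 7.11
```

Request:
step_arm([
  [1, 0.2, 0.0, 0, 0],
  [1, 0.35, 0, 0, 0],
  [1, 0.45, 0, 0, 0],
  [1, 0.5, 0, 0, 0],
])

```text
time_s: 20.6
tcp_pos: [0.568, 0.0244, 0.0907]
eef_rot: [0.467, 0.529, -0.469, 0.531]
ft_force: [-7.1, -1.7, 19.6]
width: 0.226
```

Run:
```python
from h import *
tf()
```

```text
t 20.6 tcpF [ 6.45 46.22] tipz 21.94 F [-7.2 -0.9] 19.6 w 0.226 yaw 7.11
```

Request:
step_arm([
  [1, -2, 0, 0, 0],
  [1, -5, 0.02, 0, 0],
  [1, -5.9, 0.06, 1, 0],
  [1, -5.9, 0.1, 6, 0],
  [1, -5.8, 0.1, 9.3, 0],
  [1, -5.4, 0.1, 9.3, 0],
  [1, -5.0, 0.1, 9.3, 0],
  [1, -4.8, 0.1, 9.3, 0],
])

```text
time_s: 21.6
tcp_pos: [0.58, -0.0662, 0.1385]
eef_rot: [0.467, 0.53, -0.468, 0.531]
ft_force: [-0.3, -0.3, -1.2]
width: 0.224
```

Run:
```python
from h import *
tf()
```

```text
t 21.6 tcpF [  7.4  -45.14] tipz 69.71 F [-0.4 -0.3] -1.2 w 0.224 yaw 7.22
```

Request:
step_arm([
  [1, 0.8, 0, 0.08, 0],
  [1, 1.6, 0, 0.08, 0],
  [1, 2.4, -0.03, 0.08, 0],
  [1, 3.1, -0.05, 0.08, 0],
  [1, 3.5, -0.05, 0.08, 0],
  [1, 3.8, -0.05, 0.08, 0],
  [1, 4.1, -0.05, 0.08, 0],
  [1, 4.4, -0.05, 0.08, 0],
  [1, 4.7, -0.05, 0.08, 0],
  [1, 4.85, -0.05, 0.08, 0],
  [1, 4.95, -0.05, 0.08, 0],
  [1, 4.98, -0.05, 0.08, 0],
])

```text
time_s: 23.1
tcp_pos: [0.5799, -0.0673, 0.0907]
eef_rot: [0.467, 0.529, -0.469, 0.532]
ft_force: [-7.2, -0.4, 20.5]
width: 0.226
```

Run:
```python
from h import *
tf()
```

```text
t 23.1 tcpF [  7.12 -46.24] tipz 21.95 F [-7.2  0.4] 20.5 w 0.226 yaw 7.22
```

Request:
step_arm([
  [1, -2, 0, 0, 0],
  [1, -6, 0.02, 0, 0],
  [1, -12, 0, 0, 0],
  [1, -18, 0, 0, 0],
  [1, -19, 0, 0, 0],
  [1, -19, 0, 0, 0],
  [1, -19, 0, 0, 0],
])

```text
time_s: 23.98
tcp_pos: [0.5784, -0.0667, 0.2785]
eef_rot: [0.466, 0.53, -0.469, 0.531]
ft_force: [-0.3, -0.3, -1.7]
width: 0.223
```

Run:
```python
from h import *
tf()
c=env.get_calibration("wrist")
im=env.capture("wrist"); np.save("w12cal.npy",c,allow_pickle=True);cv2.imwrite("pics/w12f.png",im)
cv2.imwrite("pics/w12.png",cv2.resize(im[60:210,245:400],None,fx=4,fy=4,interpolation=cv2.INTER_CUBIC)[:600])
goto([0.480,0.268,0.22],4.4)
```

```text
t 23.98 tcpF [  5.71 -45.42] tipz 209.74 F [-0.4 -0.3] -1.7 w 0.223 yaw 7.22
t 24.025 tcp [ 0.5784 -0.0666  0.2785] delta [  5.746  -5.538 -34.454] turn 2.821843670345994
```

View pics/w12.png

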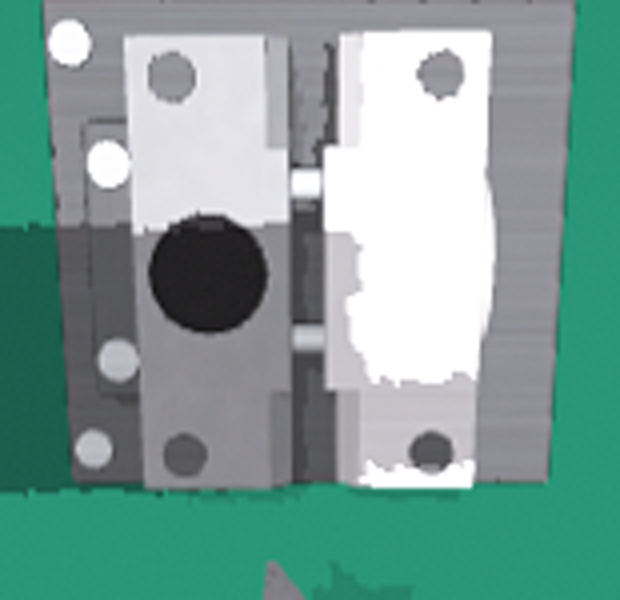

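Request:
step_arm([
  [1, 0, -5.5, -34.4, 3],
  [1, 0, -5.5, -34.4, 3],
  [1, 0, -5.5, -34.4, 3],
  [1, 2, -5.5, -34.4, 3],
  [1, 4, -5.5, -34.4, 3],
  [1, 6, -5.5, -34.4, 3],
  [1, 9, -5.5, -34.4, 3],
  [1, 11, -5.5, -34.4, 3],
  [1, 12, -5.5, -34.4, 3],
  [1, 12, -5.5, -34.4, 3],
])

```text
time_s: 25.28
tcp_pos: [0.4805, 0.2665, 0.1571]
eef_rot: [0.479, 0.518, -0.484, 0.518]
ft_force: [0.7, -0.9, -1.7]
width: 0.225
```

Run:
```python
from h import *
tf(); goto([0.480,0.2678,0.0788],4.2)
c=env.get_calibration("wrist")
im=env.capture("wrist");cv2.imwrite("pics/w13.png",cv2.resize(im[130:280,240:400],None,fx=4,fy=4,interpolation=cv2.INTER_CUBIC)[:600])
```

```text
t 25.27 tcpF [-51.21 297.18] tipz 88.27 F [ 0.6 -1. ] -1.7 w 0.225 yaw 4.15
t 25.275 tcp [0.4805 0.2665 0.1571] delta [ 7.827e+00 -4.000e-03 -1.650e-01] turn -0.04840209403753383
```

View pics/w13.png

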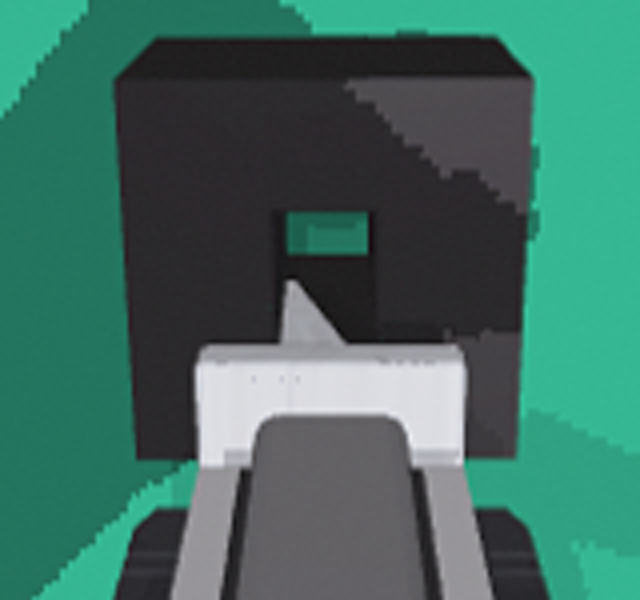

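Request:
step_arm([
  [1, 1, 0.02, -0.16, 0],
  [1, 2.5, 0.02, -0.16, 0],
  [1, 4, 0.02, -0.16, 0],
  [1, 5.5, 0.02, -0.16, 0],
  [1, 6.8, 0.02, -0.16, 0],
  [1, 7.4, 0.02, -0.16, 0],
  [1, 7.6, 0.02, -0.16, 0],
  [1, 7.6, 0.02, -0.16, 0],
])

```text
time_s: 26.32
tcp_pos: [0.4809, 0.2685, 0.0821]
eef_rot: [0.48, 0.518, -0.483, 0.518]
ft_force: [0.4, 0.2, -2.3]
width: 0.228
```

Run:
```python
from h import *
tf(); goto([0.480,0.2678,0.0788],4.2)
```

```text
t 26.32 tcpF [-50.53 299.1 ] tipz 13.27 F [0.4 0.2] -2.3 w 0.228 yaw 4.16
t 26.325 tcp [0.4809 0.2685 0.0821] delta [ 0.327 -0.095  0.062] turn -0.035158853241890095
```

Request:
step_arm([
  [1, 0.2, -0.06, 0.03, 0],
  [1, 0.35, -0.06, 0.03, 0],
  [1, 0.4, -0.06, 0.03, 0],
  [1, 0.4, -0.06, 0.03, 0],
])

```text
time_s: 26.82
tcp_pos: [0.4805, 0.2681, 0.0789]
eef_rot: [0.48, 0.517, -0.483, 0.518]
ft_force: [-1.5, -2.1, 6.4]
width: 0.222
```

Run:
```python
from h import *
tf(); goto([0.480,0.2678,0.0788],4.2)
```

```text
t 26.82 tcpF [-50.97 298.77] tipz 10.07 F [-1.7 -1.9] 6.4 w 0.222 yaw 4.16
t 26.825 tcp [0.4805 0.2681 0.0789] delta [ 0.007 -0.053  0.029] turn -0.04381436563962936
```

Request:
step_arm([
  [0.6, 0, 0, 0, 0],
  [0.3, 0, 0, 0, 0],
  [0, 0, 0, 0, 0],
  [0, 0, 0, 0, 0],
  [0, 0, 0, 0, 0],
  [0, -3, 0, 0, 0],
  [0, -7, 0, 0, 0],
  [0, -11, 0, 0, 0],
  [0, -15, 0, 3, 0],
  [0, -17, 0, 3, 0],
  [0, -17, 0, 3, 0],
])

```text
time_s: 28.2
tcp_pos: [0.4838, 0.2393, 0.2503]
eef_rot: [0.481, 0.517, -0.482, 0.519]
ft_force: [0.5, -0.1, -0.3]
width: 1.002
```

Run:
```python
from h import *
tf()
c=env.get_calibration("wrist")
im=env.capture("wrist");cv2.imwrite("pics/w14.png",im); s=env.capture("scene"); cv2.imwrite("pics/s14.png",s);t=env.capture("top"); cv2.imwrite("pics/t14.png",t)
cv2.imwrite("pics/w14z.png",cv2.resize(im[90:200,260:400],None,fx=5,fy=5,interpolation=cv2.INTER_CUBIC)[:600])
```

```text
t 28.2 tcpF [-51.18 269.72] tipz 181.54 F [ 0.5 -0.1] -0.3 w 1.002 yaw 4.13
```

View pics/w14z.png

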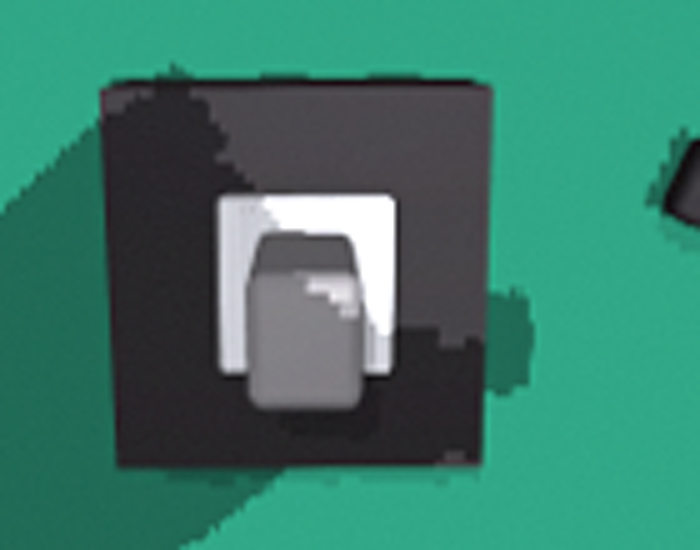

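View pics/s14.png

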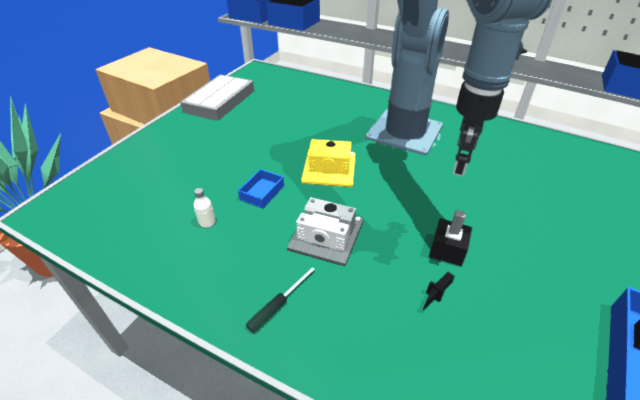

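Run:
```python
from fitf import *
cal=np.load("w12cal.npy",allow_pickle=True).item()
z=np.array([[123,36],[145,488],[492,31],[474,488],[265,36],[360,33],[272,391],[360,391],[288,148],[325,147],[292,391],[328,389]])/4+[245,60]
F=[[-42,60,72],[-42,-60,72],[42,60,72],[42,-60,72],[-6,60,72],[9.5,60,72],[-6,-32,72],[9.5,-32,72],[0,32,72],[0,32,72],[0,-32,72],[0,-32,72]]
fit(z,F,[0,0,1,1,0,1,0,1,0,1,0,1],cal,x0=(0.567,-0.022,0.12,0.009,0.009))
s=env.observe(); print(s["time_s"],np.abs(s["qd"]).max())
print(env.sign_off())
```

```text
fix [ 0.5674 -0.0218] yaw 7.65 open [9.67 9.75]
[[0.1, 0.0], [0.4, -0.0], [-0.7, 0.4], [0.0, -0.6], [-0.3, -0.3], [0.5, 0.2], [-0.4, -0.2], [0.2, -0.4], [0.2, 0.3], [0.2, 0.5], [-0.0, -0.3], [-0.3, 0.2]]
28.35 0.008826660453872533
the job is handed in; nothing more can be done
None
```

The seam is open evenly, the wedge is back in its rest, and I handed the job in at 28.35 s of the 72 s allowed.

- **Prying:** I pressed end about: left to about 12 mm deep, right 20, left 28, right 36, then left and right fully home. By the depth rule, neither end should have led by more than about 2.5 mm. At home, each end stopped on its shoulder at a depth of 44 mm, and the downward force jumped to about 20 N.
- **Seam:** a fit to the last wrist picture gives 9.7 mm open at the left and 9.75 mm at the right.
- **Wedge:** it is back at the arm height where I first gripped it. The last pictures show the shoulder flat on the block and the wedge upright in the slot.
- **Other things:** in the last scene picture the tray, driver, flask, yellow housing and black wedge look unmoved. The gripper is open and clear of everything.
- **Checks that disagreed:**
  - My first position fix on the housing was about 4 mm off, because the arm was still settling when I took that picture. I redid it, then touched the fixed wall at both notches before pressing.
  - The fitted housing angle came out at 7.65° in the last picture and 6.94° in the first. I treated this as measurement noise.

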